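# Slide the gear to the next station

### The job

Two short slides stand on the bench, each with a carrier resting in its first station, at the right-hand end of its rail. Push the carrier that holds the toothed steel gear along its rail to the left, to the next station (the middle one, with the yellow marks), so that it sits in the detent there. Leave the carrier with the brass-coloured ring where it is.

Things in the scene. Friction and masses are not known exactly. Their poses are not given: they have to be found in the camera images.
- gear_carrier (a joint): m along its rail of the carrier with the toothed steel gear: 0 in the first (right) station, 0.100 middle (yellow marks), 0.200 last; grows to the left; stops at -0.012 and 0.212. A sprung roller drops into a notch at each station: leaving it takes about 6 N, sliding between about 1 N; let go within 10 mm of a station it is drawn to the centre, beyond 14 mm it stays put
- gear_knob (a point): centre of the upright black round clamp knob (30 mm diameter, top 19 mm above this point, side straight from 18 mm below) fixed on the gear's carrier, 97 mm above the bench; push its side or grip it. Below it: washer (40 mm diameter) top 25 mm lower, gear (grey, 88 mm diameter, 18 mm thick, clamped) top 29 mm lower, deck (96 mm square) top 47 mm lower
- gear_station (a point): where the centre of the gear carrier's knob is when it sits in the middle station; fixed to the rail. Its y axis points along the rail the way to push (first to last station), z up. The rail's base plate is 120 x 350 mm, centred under it; end blocks stand 44 mm above the bench
- ring_knob (a point): centre of the same knob on the other carrier, which holds a brass-coloured ring (71 mm diameter, 10 mm thick), on a like slide about 200 mm nearer to or farther from the robot; to be left where it is

How it is judged:
At the end, for the whole second after the job is handed in: The gear's carrier rests in the middle station (within 10 mm of its centre along the rail, not moving), and the ring's carrier is within 25 mm of where it was (value of joint gear_carrier between 0.09 and 0.11 m and velocity of joint gear_carrier between -0.01 and 0.01 m/s and distance of ring_knob from where it was at the start of the episode below 0.025 m); the robot touches nothing.
It fails at once if the ring's carrier is moved more than 25 mm along its rail (distance of ring_knob from where it was at the start of the episode above 0.025 m).
It also fails if it takes over 32 s, if anything falls off the work surface, if the arm or the gripper's body presses on something with over 40 N, if the wrist force passes 120 N, or if a joint passes its speed limit or range.

### The arm

A 7-joint arm with a two-finger parallel gripper is mounted at the origin on a cart in front of the work surface, level with it; the furniture and walls round the work are solid. World frame = base frame: x ahead of the robot, y to its left, z up, the work surface at z = 0. Lengths are in m, angles in rad, forces in N, time in s.
With the tool pointing down it reaches from about 0.4 to 0.85 m from the base axis. Payload 4.4 kg.
Tool frame: the origin (TCP) lies midway between the tips of the shut fingers; the grasp point (between the pads) lies 19 mm behind it; z points along the fingers, y is the direction in which the jaws open and shut (so a half turn about z gives the same grasp; the last joint's range is limited). The gripper opens to 94 mm and grips with 3 to 60 N. Pads are 16 mm wide; open, the fingers measure 119 mm over their backs; the gripper's body (75 mm by 177 mm) begins 78 mm behind the grasp point.
Start: joints at [1.229, 0.628, 0.038, 1.517, -0.027, 0.996, -0.02], TCP at [0.177, -0.625, 0.205] pointing down, gripper open.
Joint ranges: [-3.06, 3.06], [-0.37, 2.12], [-1.25, 1.32], [0.18, 2.47], [-1.1, 4.24], [0.23, 1.98], [-2.94, 2.94]. Speed limits (rad/s): [2.57, 2.57, 3.14, 3.14, 3.14, 3.14, 3.14].

### API

Orientations are given as a unit quaternion [w, x, y, z].
In Python, from rig import r gives the robot as it stands.
- The arm moves only by the shell command python3 -m crank 'ROWS' [FORCE]. ROWS is JSON, a list of rows, each a list of 5 numbers: the shift along the tool's x, y, z in m, then the turn about the tool's z in degrees, then the finger opening in m, from 0 to 0.094. In form: [[x, y, z, roll, claw], ...]. A call has 1 to 20 rows; each row shifts and turns the commanded pose from where the row before left it, along the tool's axes as they then stand; what a row does not reach is not made up. A row lasts 1/10 s, in which the tool goes at most 50 mm and 8.59 degrees, less where a joint would pass 70% of its speed; a pose out of reach is approached as far as the arm can. A call with a gripper value outside its range is refused whole. The fingers move at their own pace and stop on an object; FORCE is the grip in N (left out, the last holds). Time passes only in rows, so rows that do not move let the fingers close. It gives the time, the measured TCP pose, the force and the opening at its end, in the units of the state.
- r.sense(): the state, without advancing time (a new reading comes with each control period).
- r.grab_frame(name): name is "side" or "top" or "wrist"; returns the picture (420x560x3 uint8, red, green, blue); there is no depth.
- r.camera_info(name): a dict with "fx", "fy", "cx", "cy" (pixels), "eye" and "attitude" of the camera in the world. Camera axes: x right, y down, z forward; pixel columns grow to the right and rows downward; lengths in m; the calibration is good to about 2 mm. The wrist camera is an equidistant fisheye: a pixel r from the principal point sees the ray r / f radians off the axis. A picture is of the moment at which its call begins: read the wrist's pose just before it. camera_info takes no time and is no camera call; for the wrist camera it gives the pose at the moment of the call.
- r.sign_off(): hands the job in, once; it reports no verdict.
The state is a dict: "t": time; "joints": joint angles; "qvel": joint speeds; "effort": joint torques, N m; "eef_pos": TCP position; "ee_rot": TCP orientation; "force": force on the tool from outside, world axes, zero at the start; "torque": the same for the moment, N m; "gripper_width": finger opening in m.
Only numpy, scipy, OpenCV 4.12 (cv2) and the standard library are available. Lean on these libraries where they do the work, as an engineer would, in place of code of your own. Each camera call takes 0.05 s, during which the arm holds its last target.

## Working session

There is one attempt and no reset: what is moved stays moved. The work goes in short steps, Python scripts to look and compute and a shell command to move; the robot and the scene stay as the last step left them, time stands still between calls to the robot, and variables do not carry over. Pictures are saved under pics/ and viewed, and the job is handed in when it is done.

```bash
mkdir -p pics; python3 - <<'E'
from rig import r
import cv2
s=r.sense();print(s)
for n in("side","top"):
    print(n,r.camera_info(n)); cv2.imwrite(f"pics/{n}0.png",r.grab_frame(n)[:,:,::-1])
E
```

```text
{'t': 0.0, 'joints': array([ 1.22919914,  0.62928388,  0.0384581 ,  1.51832743, -0.02698044,
        0.99631129, -0.01999283]), 'qvel': array([ 0.00072652, -0.00090579, -0.00032873,  0.00018038, -0.0001614 ,
       -0.00021061, -0.00167756]), 'effort': array([-3.73289640e-04, -5.49724460e+01,  1.14332981e+00, -1.86634058e+01,
       -5.22307120e-02,  2.37360393e-02,  1.64277772e-04]), 'eef_pos': array([ 0.17684133, -0.62480896,  0.20460774]), 'ee_rot': array([-8.93752180e-04,  9.90506250e-01,  1.37464713e-01, -1.47146593e-04]), 'force': array([0.73767222, 1.25015378, 0.28435294]), 'torque': array([ 0.00372911,  0.03781161, -0.03739624]), 'gripper_width': 0.09409962116492726}
side {'fx': 517.926773177435, 'fy': 517.926773177435, 'cx': 284.73648639494013, 'cy': 203.21963943453468, 'eye': array([ 0.32802889, -0.47800531,  0.63818648]), 'attitude': array([-0.4115258 ,  0.89425749, -0.15950453,  0.07421836])}
top {'fx': 419.85486373511804, 'fy': 419.85486373511804, 'cx': 282.6788745604639, 'cy': 209.0287573781401, 'eye': array([0.49697924, 0.13132065, 0.94711951]), 'attitude': array([-0.01468299,  0.71508034, -0.69861429,  0.01955988])}
```

View pics/top0.png

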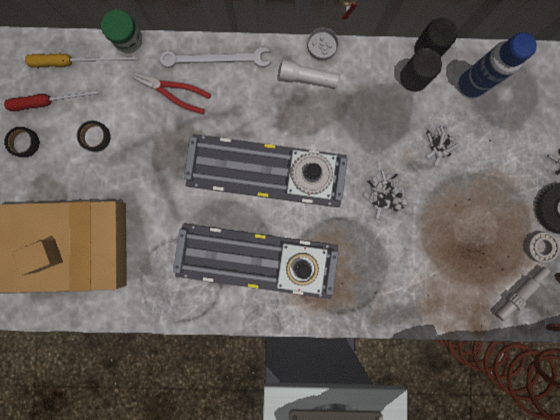

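View pics/side0.png

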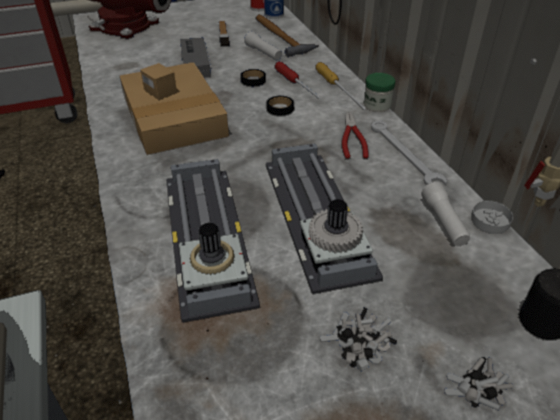

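Both views agree. The gear is on the far slide, with its knob near (312,172) in top and (338,213) in side. The ring is on the near slide, with its knob near (301,269) in top. I'll measure these now.

```bash
python3 - <<'E'
import cv2,numpy as np
a=cv2.imread("pics/top0.png")[120:220,175:360]
b=cv2.imread("pics/side0.png")[130:300,250:400]
cv2.imwrite("pics/tz.png",cv2.resize(a,None,fx=4,fy=4,interpolation=cv2.INTER_CUBIC))
cv2.imwrite("pics/sz.png",cv2.resize(b,None,fx=3.5,fy=3.5,interpolation=cv2.INTER_CUBIC))
for n in("top","side"):
    im=cv2.imread(f"pics/{n}0.png");h=cv2.cvtColor(im,cv2.COLOR_BGR2HSV)
    m=cv2.inRange(h,(22,120,120),(35,255,255))
    _,_,st,c=cv2.connectedComponentsWithStats(m)
    print(n,[(s[4],x.round(1).tolist()) for s,x in zip(st[1:],c[1:]) if s[4]>4])
E
```

```text
top [(np.int32(32), [269.2, 145.7]), (np.int32(37), [262.4, 194.2]), (np.int32(39), [259.8, 235.9]), (np.int32(33), [252.7, 285.4])]
side [(np.int32(30), [287.5, 215.5]), (np.int32(35), [237.5, 226.3]), (np.int32(36), [174.3, 236.8])]
```

View pics/tz.png

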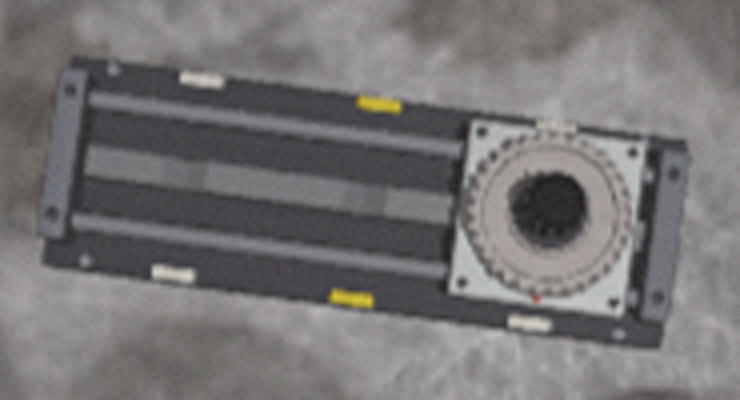

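View pics/sz.png

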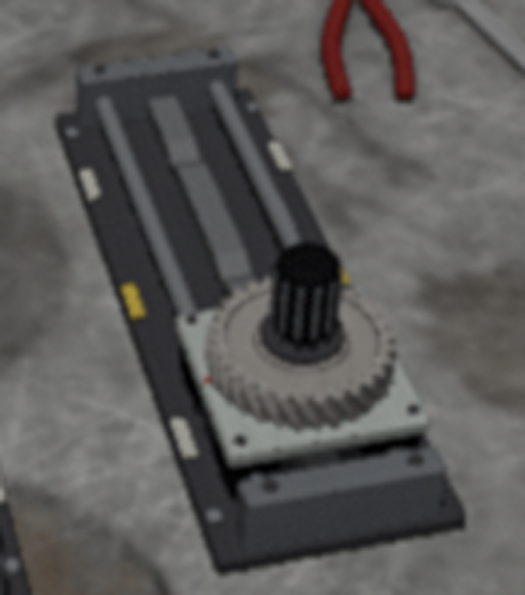

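```bash
cat > h.py <<'E'
import numpy as np
from scipy.spatial.transform import Rotation as R
from rig import r
def ray(n,p):
    c=r.camera_info(n); q=c["attitude"]
    d=R.from_quat([q[1],q[2],q[3],q[0]]).apply([(p[0]-c["cx"])/c["fx"],(p[1]-c["cy"])/c["fy"],1]); return np.array(c["eye"]),d
def onz(n,p,z):
    e,d=ray(n,p); return e+d*(z-e[2])/d[2]
def tri(pa,pb):
    (e,d),(f,g)=ray("top",pa),ray("side",pb)
    t=np.linalg.lstsq(np.c_[d,-g],f-e,rcond=None)[0]
    A,B=e+d*t[0],f+g*t[1]; return (A+B)/2,np.linalg.norm(A-B)
E
python3 - <<'E'
from h import *
np.set_printoptions(precision=4,suppress=True)
T=lambda x,y:(175+x/4,120+y/4); S=lambda x,y:(250+x/3.5,130+y/3.5)
kt,ks=T(555,203),S(308,264)
print("knobtop",tri(kt,ks),onz("top",kt,.116),onz("side",ks,.116))
print("yellow",tri((262.4,194.2),(287.5,215.5)))
print("plate corner FR", )
z=tri((262.4,194.2),(287.5,215.5))[0][2]
z=.012 if abs(z-.012)<.008 else z
W={k:onz("top",p,z) for k,p in dict(yf=(269.2,145.7),yn=(262.4,194.2),lf=T(202,80),ln=T(173,274),rf=T(555,127),rn=T(530,323)).items()}
for k,v in W.items():print(k,v)
mid=(W['yf']+W['yn'])/2; d=(W['lf']+W['ln']-W['rf']-W['rn'])/2
print("mid",mid,"left-right",d,np.linalg.norm(d),"ang from +y deg",np.degrees(np.arctan2(d[0],d[1])))
print("right",(W['rf']+W['rn'])/2)
s=r.sense();print(R.from_quat(np.roll(s['ee_rot'],-1)).as_matrix())
E
```

```text
knobtop (array([0.6167, 0.0653, 0.1118]), np.float64(0.002030630418296555)) [0.6151 0.0659 0.116 ] [0.6154 0.0608 0.116 ]
yellow (array([0.5741, 0.1713, 0.0147]), np.float64(0.0001748755733176584))
plate corner FR
yf [0.684  0.1589 0.012 ]
yn [0.5745 0.1714 0.012 ]
lf [0.6945 0.2573 0.012 ]
ln [0.5849 0.2703 0.012 ]
rf [0.6728 0.0586 0.012 ]
rn [0.5622 0.0704 0.012 ]
mid [0.6292 0.1652 0.012 ] left-right [0.0222 0.1993 0.    ] 0.20053213838049044 ang from +y deg 6.359178240135869
right [0.6175 0.0645 0.012 ]
[[ 0.9622  0.2723 -0.0005]
 [ 0.2723 -0.9622  0.0016]
 [-0.     -0.0016 -1.    ]]
```

The checks hold: the knob tops agree in both views to a few mm, the stations come out 0.2005 m apart, and the first-station midpoint matches the knob. The knob is at about (0.617, 0.065) and the target at about (0.629, 0.165). First I'll turn the jaws along the rail and lift a little.

```bash
python3 -m crank '[[0,0,-0.01,7.4,0.094],[0,0,-0.01,7.4,0.094],[0,0,-0.01,7.4,0.094],[0.02,-0.04,0,0,0.094],[0.02,-0.04,0,0,0.094],[0.02,-0.04,0,0,0.094],[0.02,-0.04,0,0,0.094],[0.02,-0.04,0,0,0.094],[0.02,-0.04,0,0,0.094],[0.02,-0.04,0,0,0.094],[0.02,-0.04,0,0,0.094],[0.02,-0.04,0,0,0.094],[0,0,0,0,0.094]]'
```

```text
t: 1.4
eef_pos: [0.3998, -0.2813, 0.2352]
ee_rot: [-0.002, 0.999, -0.05, 0.001]
force: [0.3, -0.1, -0.6]
gripper_width: 0.0939
```

```bash
python3 -m crank '[[0.02,-0.0405,0,0,0.094],[0.02,-0.0405,0,0,0.094],[0.02,-0.0405,0,0,0.094],[0.02,-0.0405,0,0,0.094],[0.02,-0.0405,0,0,0.094],[0.02,-0.0405,0,0,0.094],[0.02,-0.0405,0,0,0.094],[0.02,-0.0405,0,0,0.094],[0.02,-0.0405,0,0.8,0.094],[0,0,0,0,0.094],[0,0,0,0,0.094]]' || true
python3 -m crank '[[0.02,-0.0405,0,0,0.094],[0.02,-0.0405,0,0,0.094],[0.02,-0.0405,0,0,0.094],[0.02,-0.0405,0,0,0.094],[0.02,-0.0405,0,0,0.094],[0.02,-0.0405,0,0,0.094],[0.02,-0.0405,0,0,0.094],[0.02,-0.0405,0,0,0.094],[0.02,-0.0405,0,0.8,0.094],[0,0,0,0,0.094],[0,0,0,0,0.094]]' --help 2>/dev/null | head -0; python3 -c "
from h import *
print(r.sense()['t'],r.sense()['eef_pos'],r.sense()['ee_rot'])"
```

```text
t: 2.5
eef_pos: [0.6153, 0.0545, 0.2346]
ee_rot: [0.0, 0.998, -0.062, -0.001]
force: [-0.2, -0.8, -0.6]
gripper_width: 0.0941
2.5 [0.61528904 0.05452008 0.2345831 ] [ 4.56645011e-04  9.98078959e-01 -6.19485832e-02 -7.45646979e-04]
```

The second command in that call was a typing slip: a repeat of the same move. It was not executed, since the clock stayed at 2.5 s. Next a look from the wrist camera.

```bash
python3 - <<'E'
from h import *
import cv2
cv2.imwrite("pics/w1.png",r.grab_frame("wrist")[:,:,::-1]);c=r.camera_info("wrist");print(c)
# predicted pixel of knob top
q=c["attitude"];M=R.from_quat([q[1],q[2],q[3],q[0]])
for p in([.617,.065,.116],[.629,.165,.012]):
    v=M.inv().apply(np.array(p)-c["eye"]);th=np.arctan2(np.hypot(v[0],v[1]),v[2]);k=th/np.hypot(v[0],v[1])
    print(c["cx"]+c["fx"]*k*v[0],c["cy"]+c["fy"]*k*v[1])
E
```

```text
{'fx': 325.19226210127806, 'fy': 325.19226210127806, 'cx': 277.75836610649316, 'cy': 208.1555721872843, 'eye': array([0.70037381, 0.04120356, 0.41289728]), 'attitude': array([-0.09768618, -0.65431891,  0.74182334,  0.10964631])}
263.404681012718 203.6827757080978
189.07099335429004 181.90922492607402
```

View pics/w1.png

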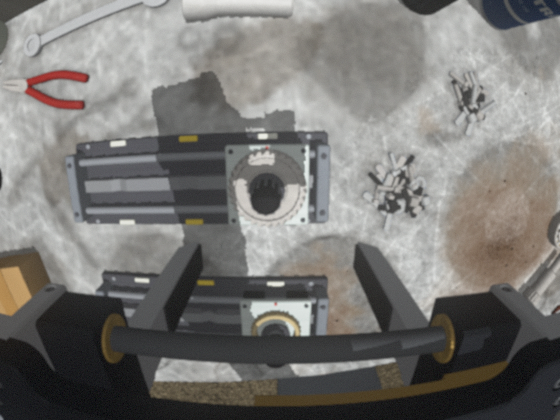

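The wrist view shows the knob top at about (266,202), against a predicted (263,204). The yellow-mark midpoint is at about (191,181), against a predicted (189,182). So the poses are good to 2-3 mm and the rail is parallel to the jaws. I'll centre on the knob and descend.

```bash
python3 -m crank '[[0.001,-0.0095,0.01,0.7,0.094],[0,0,0.025,0,0.094],[0,0,0.025,0,0.094],[0,0,0.025,0,0.094],[0,0,0.025,0,0.094],[0,0,0.02,0,0.094],[0,0,0.014,0,0.094],[0,0,0.006,0,0.094],[0,0,0,0,0.094],[0,0,0,0,0.094]]'
```

```text
t: 3.55
eef_pos: [0.6183, 0.0636, 0.0862]
ee_rot: [-0.0, 0.998, -0.069, 0.001]
force: [-0.7, 0.3, 0.1]
gripper_width: 0.0938
```

```bash
python3 -c "
from h import *
import cv2
cv2.imwrite('pics/s2.png',r.grab_frame('side')[:,:,::-1]);cv2.imwrite('pics/w2.png',r.grab_frame('wrist')[:,:,::-1])"
```

```text
(no output)
```

View pics/s2.png

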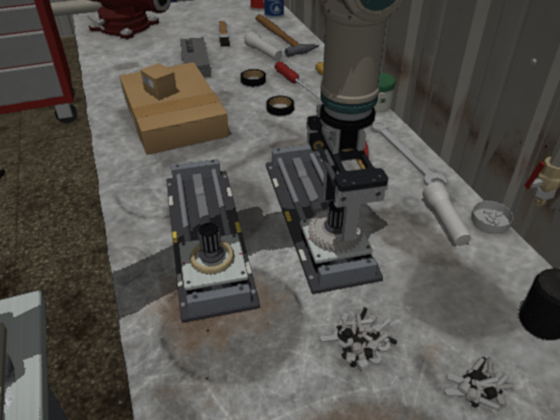

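View pics/w2.png

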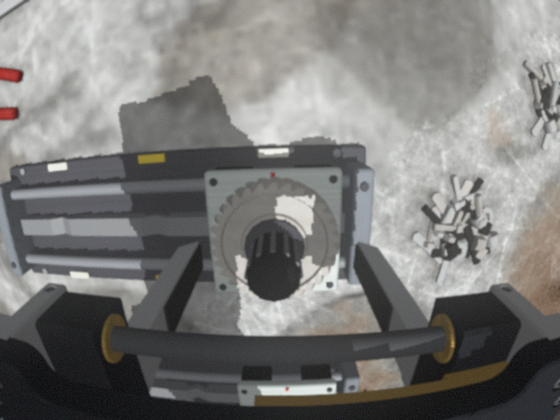

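The knob (274,275 in the wrist view) lies between the two fingers, with nothing touching. I'll undo the small angle error and grip.

```bash
python3 -m crank '[[0,0,0,-1.5,0.094],[0,0,0,0,0.02],[0,0,0,0,0.02],[0,0,0,0,0.02],[0,0,0,0,0.02],[0,0,0,0,0.02],[0,0,0,0,0.02],[0,0,0,0,0.02],[0,0,0,0,0.02],[0,0,0,0,0.02],[0,0,0,0,0.02]]' 20
```

```text
t: 4.75
eef_pos: [0.618, 0.0657, 0.0855]
ee_rot: [-0.001, 0.998, -0.055, 0.0]
force: [1.2, 5.1, -1.6]
gripper_width: 0.0295
```

Gripped at 29.5 mm, which matches the 30 mm knob. Now slide about 100 mm to the left, which is tool -y.

```bash
python3 -m crank '[[0,-0.005,0,0,0.02],[0,-0.01,0,0,0.02],[0,-0.01,0,0,0.02],[0,-0.01,0,0,0.02],[0,-0.01,0,0,0.02],[0,-0.01,0,0,0.02],[0,-0.01,0,0,0.02],[0,-0.01,0,0,0.02],[0,-0.01,0,0,0.02],[0,-0.01,0,0,0.02],[0,-0.006,0,0,0.02],[0,0,0,0,0.02],[0,0,0,0,0.02],[0,0,0,0,0.02]]'
```

```text
t: 6.15
eef_pos: [0.6294, 0.1656, 0.0855]
ee_rot: [-0.001, 0.998, -0.056, 0.0]
force: [2.5, 3.0, -4.2]
gripper_width: 0.0296
```

The knob travelled 0.1005 m and sits at (0.629, 0.166). I'll open and lift clear.

```bash
python3 -m crank '[[0,0,0,0,0.06],[0,0,0,0,0.09],[0,0,0,0,0.094],[0,0,0,0,0.094],[0,0,0,0,0.094],[0,0,0,0,0.094],[0,0,-0.01,0,0.094],[0,0,-0.03,0,0.094],[0,0,-0.04,0,0.094],[0,0,-0.04,0,0.094],[0,0,-0.03,0,0.094],[0,0.03,0,0,0.094],[0,0.04,0,0,0.094],[0,0.04,0,0,0.094],[0,0.04,0,0,0.094],[0,0.04,0,0,0.094],[0,0,0,0,0.094],[0,0,0,0,0.094]]'
python3 -c "
from h import *
import cv2
for n in ('side','top','wrist'): cv2.imwrite(f'pics/{n}3.png',r.grab_frame(n)[:,:,::-1])"
```

```text
t: 7.95
eef_pos: [0.6079, -0.0257, 0.2363]
ee_rot: [-0.0, 0.998, -0.057, 0.0]
force: [-0.2, 1.2, -0.3]
gripper_width: 0.094
```

View pics/side3.png

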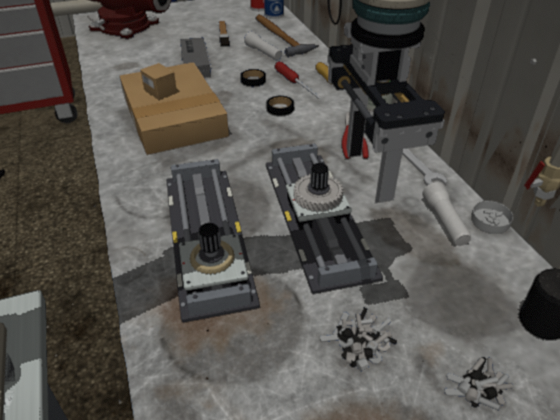

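View pics/top3.png

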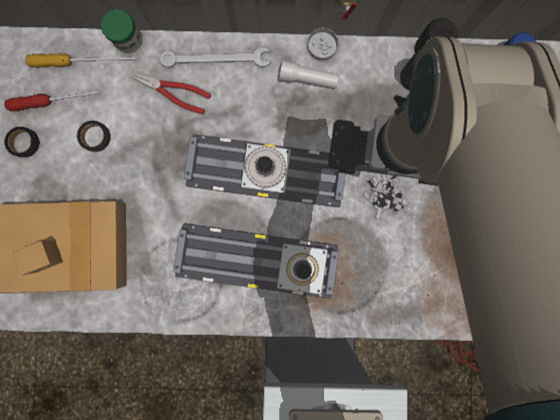

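View pics/wrist3.png

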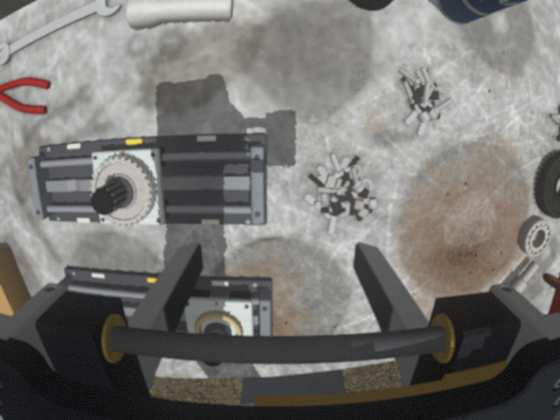

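The gear carrier now stands between the yellow marks, with its knob at (265,166) in top. The ring carrier looks unmoved at (301,269), and the gripper is clear. I'll check both numerically.

```bash
python3 - <<'E'
from h import *
import cv2
def knob(f,box):
    x0,y0,x1,y1=box; g=cv2.imread(f)[y0:y1,x0:x1].max(2)
    n,l,st,c=cv2.connectedComponentsWithStats((g<38).astype(np.uint8))
    i=1+np.argmax(st[1:,4]); return c[i]+[x0,y0],st[i,4]
u=np.array([.1108,.9938])
for nm,f,b in(("gear0","pics/top0.png",(300,160,326,184)),("gear1","pics/top3.png",(252,154,278,178)),("ring0","pics/top0.png",(290,256,314,280)),("ring1","pics/top3.png",(290,256,314,280))):
    p,a=knob(f,b); P=onz("top",p,.100); print(nm,p,a,P,"along from station",(P[:2]-[.6292,.1652])@u)
print(r.sense()['qvel'].round(3))
E
```

```text
gear0 [310.66666667 165.        ] 6 [0.62895921 0.0711811  0.1       ] along from station -0.09346265980067835
gear1 [268. 158.] 1 [0.64116223 0.15816259 0.1       ] along from station -0.005668362107807707
ring0 [298.66666667 275.        ] 3 [0.40643985 0.09083648 0.1       ] along from station -0.09858429448974408
ring1 [307.5 267. ] 6 [0.42278972 0.07344156 0.1       ] along from station -0.11405979425813911
[-0.007  0.004  0.001  0.001  0.004 -0.002 -0.   ]
```

The threshold was too low and the blobs are only a few pixels, so I'll raise it.

```bash
python3 - <<'E'
from h import *
import cv2
u=np.array([.1108,.9938])
for T in (60,75):
  for nm,f,b in(("gear0","pics/top0.png",(300,160,326,184)),("gear1","pics/top3.png",(252,154,278,178)),("ring0","pics/top0.png",(290,256,314,280)),("ring1","pics/top3.png",(290,256,314,280))):
    x0,y0,x1,y1=b; g=cv2.imread(f)[y0:y1,x0:x1].max(2)
    n,l,st,c=cv2.connectedComponentsWithStats((g<T).astype(np.uint8)); i=1+np.argmax(st[1:,4]); p=c[i]+[x0,y0]
    P=onz("top",p,.105); print(T,nm,p.round(1),st[i,4],P.round(4),"along",((P[:2]-[.6292,.1652])@u).round(4))
E
```

```text
60 gear0 [312.2 171. ] 208 [0.6161 0.0681 0.105 ] along -0.098
60 gear1 [264.2 164.1] 177 [0.6278 0.1654 0.105 ] along 0.0
60 ring0 [302.1 269.2] 220 [0.4186 0.0844 0.105 ] along -0.1036
60 ring1 [302.2 269.4] 239 [0.4182 0.0843 0.105 ] along -0.1038
75 gear0 [312.  171.4] 243 [0.6153 0.0686 0.105 ] along -0.0976
75 gear1 [264.2 164.6] 212 [0.6267 0.1654 0.105 ] along -0.0001
75 ring0 [302.  268.9] 245 [0.4191 0.0847 0.105 ] along -0.1033
75 ring1 [302.  269.3] 258 [0.4185 0.0847 0.105 ] along -0.1033
```

The gear knob is at the station to within about 2 mm, and the ring carrier hasn't moved. Handing in.

```bash
python3 -c "
from rig import r
print(r.sign_off(), r.sense()['t'])"
```

```text
the job is handed in; nothing more can be done
the job is handed in; nothing more can be done
```

The gear's carrier is in the middle station, and I handed the job in at about 8 s. I gripped its knob with the jaws along the rail, slid it 100 mm to the left, opened the gripper, lifted it and moved it clear.

**Last checks:**
- **Gear carrier:** the top camera puts the knob within about 2 mm of the middle station along the rail. The arm measured a travel of 0.1005 m.
- **Ring carrier:** its knob moved less than 1 mm between the first and last pictures.
- **Robot:** the gripper was clear of everything, and the wrist force was about 1 N. I did not measure the carrier's speed directly.

**What went wrong or disagreed:**
- My first numerical check of the final picture used too dark a threshold and gave meaningless positions. I redid it at two higher thresholds, and those agreed with each other.
- The top and side cameras differed by about 5 mm on the knob's first position along the rail, and by 3 pixels from the wrist view. Closing the jaws on the knob took up that difference.
- While typing the approach I entered a duplicate move by mistake. It was not executed: the clock and pose stayed the same.

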